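Seat the reactor plug and close its clamp

TASK

Of the three knobbed metal plugs on the bench, take the middle-sized one, set it in the open reactor vessel and press it down until you feel it stop, fully home on its seat. Only then swing the hinged clamp frame, which stands open behind the vessel, all the way down over the plug. Finish with the plug home, the clamp closed and nothing held.

Things in the scene. Friction and masses are not known exactly. Their poses are not given: they have to be found in the camera images.
- plug_center (a point): Middle of three alike plugs (others 46 and 96 mm wide): aluminium disc, 70 mm diameter, 30 thick, with upright steel knob on top, 26 mm diameter, 42 tall; 0.3 to 0.5 kg. Point on its axis, half-way up its 72 mm: 6 mm above the disc's flat top, 36 below the knob's top. z up. Fully home, this point is 8 mm above vessel_mouth (disc top 2 mm above the rim).
- vessel_mouth (a point): Centre of a fixed steel vessel's rim, 64 mm above the bench. x points to the clamp's hinge, y along it, z up. Mouth 104 mm wide, a cone narrowing over 14 mm to an 80 mm bore. In it a black rubber seat holds a set-down plug 6 to 9 mm too high; it carries the plug's weight, yields stiffly at 8 to 12 N in all, then stops solid and stays down.
- clamp (a joint): Clamp angle, rad: 0 closed (frame level, just over a home plug's disc), pi/2 upright; starts at 1.75 to 2.05, leaning away from the vessel. Hinge axis: 88 mm along the vessel's x from vessel_mouth, 7 mm above it. Stiff: stays where left, about 4 N at the bar moves it. Frame: two side bars 8 mm thick, 42 mm apart (knob passes between), and the cross bar.
- clamp_bar (a point): Middle of the black round cross bar at the clamp's free end: 14 mm thick, 110 mm long, parallel to the hinge (its own y), 155 mm from the hinge axis. Closed, it lies 67 mm from the vessel's centre on the side away from the hinge, 71 mm above the bench. Shut fingers can push it over and down from behind; a plug that is not home blocks it.

How it is judged:
On the way:
1. the middle-sized plug is fully home in the vessel while the clamp still stands open (z of plug_center in the frame of vessel_mouth below 0.0108 m and horizontal distance between plug_center and vessel_mouth below 0.012 m and angle between plug_center's own z axis and vertical below 0.12 rad and value of joint clamp above 1 rad), for 0.2 s.
At the end, for the whole second after the job is handed in: The middle-sized plug stands upright (within 7 degrees) in the vessel's bore (within 12 mm of its centre), its centre no more than 10.8 mm above the rim (fully home is 8 mm), and the clamp is closed over it (below 0.07 rad) and still (z of plug_center in the frame of vessel_mouth below 0.0108 m and horizontal distance between plug_center and vessel_mouth below 0.012 m and angle between plug_center's own z axis and vertical below 0.12 rad and value of joint clamp below 0.07 rad and velocity of joint clamp below 0.1 rad/s); the robot touches nothing.
It also fails if it takes over 64 s, if anything falls off the work surface, if the arm or the gripper's body presses on something with over 40 N, if the wrist force passes 120 N, or if a joint passes its speed limit or range.

ROBOT

A 6-joint arm with a two-finger parallel gripper is mounted at the origin on the work surface. World frame = base frame: x ahead of the robot, y to its left, z up, the work surface at z = 0. Lengths are in m, angles in rad, forces in N, time in s.
With the tool pointing down it reaches from about 0.275 to 0.725 m from the base axis. Payload 15.9 kg.
Tool frame: the origin (TCP) lies midway between the tips of the shut fingers; the grasp point (between the pads) lies 19 mm behind it; z points along the fingers, y is the direction in which the jaws open and shut (so a half turn about z gives the same grasp; the last joint's range is limited). The gripper opens to 85 mm and grips with 20 to 120 N. Pads are 22 mm wide; open, the fingers measure 114 mm over their backs; the gripper's body (76 mm by 85 mm) begins 54 mm behind the grasp point. The pads swing forward as they close: fully open they stand 13 mm farther back than shut.
Start: joints at [-1.263, 0.213, -0.034, 1.323, 0, 1.571], TCP at [0.151, -0.476, 0.231] pointing down, gripper open.
Joint ranges: [-2.98, 2.98], [-0.74, 1.72], [-1.14, 1.35], [-2.1, 2.04], [-1.57, 1.44], [-3.14, 3.14]. Speed limits (rad/s): [1.89, 1.89, 2.39, 2.57, 3.14, 3.14].

INTERFACE

Orientations are given as a unit quaternion [w, x, y, z].
In Python, from workcell import robot gives the robot as it stands. The module is installed in compiled form; this text tells all that it offers.
- The arm moves only by the tool jog_arm, never from a script. Its argument "rows" is a list of rows, each a list of 7 numbers: the shift along the world's x, y, z in units of 40 mm (1.0 is 40 mm), then the turn, a rotation vector about the world's x, y, z in units of 5 degrees (1.0 is 5 degrees), then the opening, from 0 (shut) to 1 (fully open). A call has 1 to 8 rows; each row is the pose to reach, as a shift and turn from the pose measured when the call began; what a row does not reach only later rows make up. A row lasts 1/12 s, in which the tool goes at most 41.7 mm and 7.16 degrees, less where a joint would pass 70% of its speed; a pose out of reach is approached as far as the arm can. A call with a gripper value outside its range is refused whole. The fingers move at their own pace and stop on an object; "newtons" is the grip in N (left out, the last holds). Time passes only in rows, so rows that repeat a pose let the fingers close. It gives the time, the measured TCP pose, the force and the opening at its end, in the units of the state.
- robot.sense(): the state, without advancing time (a new reading comes with each control period).
- robot.capture(name): name is "scene" or "top" or "wrist"; returns a dict with "image" (400x640x3 uint8, blue, green, red), "range_z" (400x640 float32, m along the optical axis (not along the pixel's ray), 0 where there is no reading), "mtx" (3x3 intrinsics, pixels), "T" (4x4, takes a point from camera to world coordinates); the wrist camera has in their place "hand_eye" (4x4, takes a point from camera to tool coordinates, whose origin is the TCP and whose axes are the flange's). Camera axes: x right, y down, z forward; pixel columns grow to the right and rows downward; lengths in m; the calibration is good to about 2 mm. A picture is of the moment at which its call begins: read the wrist's pose just before it.
- robot.sign_off(): hands the job in, once; it reports no verdict.
The state is a dict: "time_s": time; "qpos": joint angles; "dq": joint speeds; "joint_efforts": joint torques, N m; "tcp_pos": TCP position; "tool_rot": TCP orientation; "force": force on the tool from outside, world axes, zero at the start; "moment": the same for the moment, N m; "width": finger opening in m.
Only numpy, scipy, OpenCV 4.12 (cv2) and the standard library are available. Lean on these libraries where they do the work, as an engineer would, in place of code of your own. Each camera call takes 0.05 s, during which the arm holds its last target.

## Working session

There is one attempt and no reset: what is moved stays moved. The work goes in short steps, Python scripts to look and compute and a tool call to move; the robot and the scene stay as the last step left them, time stands still between calls to the robot, and variables do not carry over. Pictures are saved under pics/ and viewed, and the job is handed in when it is done.

Besides the shell and the picture viewer there is one more tool, called after "Call:" as name(argument=value, ...), one argument or row to a line, values as JSON. jog_arm: Moves the arm, as the interface text tells. Its arguments: {"type":"object","properties":{"rows":{"type":"array"},"newtons":{"type":"number"}},"required":["rows"]}

```bash
mkdir -p pics; cat > h.py <<'E'
import numpy as np, cv2
from workcell import robot
def cap(n,save=None):
    c=robot.capture(n)
    if save: cv2.imwrite('pics/'+save,c['image'])
    return c
def pts(c,T=None):
    T=c['T'] if T is None else T
    z=c['range_z'];K=c['mtx'];v,u=np.mgrid[:400,:640]
    P=np.stack([(u-K[0,2])/K[0,0]*z,(v-K[1,2])/K[1,1]*z,z],-1)
    W=P@T[:3,:3].T+T[:3,3]; W[z==0]=np.nan
    return W
def ray(c,u,v,h):
    K=c['mtx'];T=c['T'];d=T[:3,:3]@np.array([(u-K[0,2])/K[0,0],(v-K[1,2])/K[1,1],1]);o=T[:3,3]
    return o+d*(h-o[2])/d[2]
E
python3 - <<'E'
from h import *
print(robot.sense())
for n in('scene','top'):
    c=cap(n,n+'0.png');np.savez('/tmp/%s0.npz'%n,**c);print(n,c['mtx'],c['T'])
E
```

```text
{'time_s': 0.0, 'qpos': array([-1.26299751e+00,  2.13325093e-01, -3.50554913e-02,  1.32349995e+00,
       -1.23822808e-05,  1.57080739e+00]), 'dq': array([-0.00080121, -0.00070919,  0.00054607, -0.00089246, -0.00082171,
       -0.00035296]), 'joint_efforts': array([-2.38322194e-03, -6.86160278e+01,  4.87124598e+01,  1.69386651e-02,
       -2.19178078e-04, -4.64696245e-05]), 'tcp_pos': array([ 0.15137428, -0.47617915,  0.23083312]), 'tool_rot': array([-5.34747256e-04,  9.88181543e-01,  1.53287127e-01, -8.92214619e-05]), 'force': array([-0.03281416, -0.65502534, -0.33361253]), 'moment': array([-0.01348857,  0.01088343, -0.00829266]), 'width': 0.08539963839077586}
scene [[477.41771512   0.         322.62802513]
 [  0.         477.41771512 206.54795537]
 [  0.           0.           1.        ]] [[-0.77262978  0.53320848 -0.34457502  0.85124973]
 [ 0.63471251  0.66034801 -0.40134839  0.33457691]
 [ 0.01353706 -0.5287998  -0.84863863  0.89334957]
 [ 0.          0.          0.          1.        ]]
top [[372.66605672   0.         323.81941521]
 [  0.         372.66605672 202.07060579]
 [  0.           0.           1.        ]] [[ 0.0274903  -0.99163101  0.12614369  0.45958438]
 [-0.99959744 -0.02638398  0.01043308 -0.03224664]
 [-0.0070176  -0.12637972 -0.99195712  0.7468074 ]
 [ 0.          0.          0.          1.        ]]
```

View pics/scene0.png

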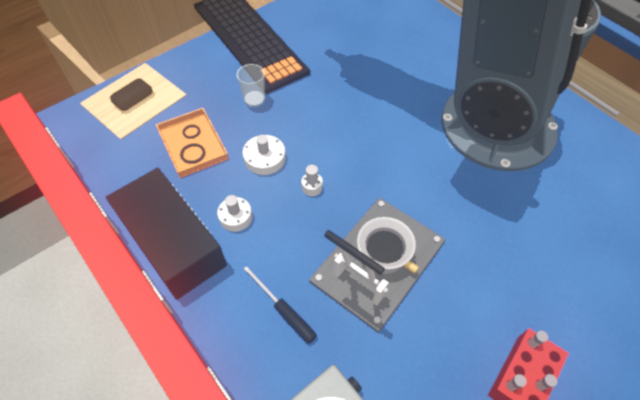

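View pics/top0.png

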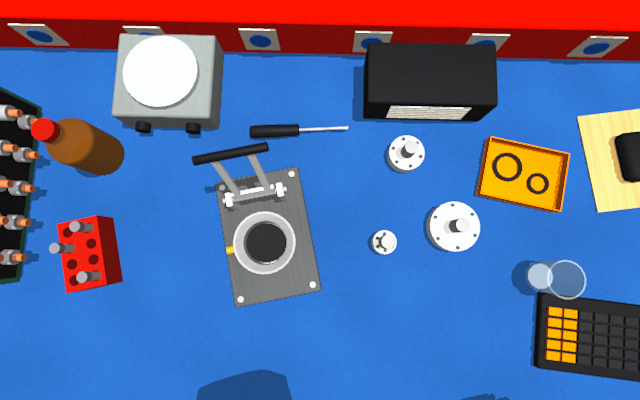

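The top view shows the middle plug at (407,153), with the small one at (384,242) and the large one at (453,226). The vessel rim is at about (264,243) and the clamp bar at about (230,154). The clamp stands open, away from the robot.

```bash
python3 - <<'E'
from h import *
t=dict(np.load('/tmp/top0.npz'));s=dict(np.load('/tmp/scene0.npz'))
W=pts(t);WS=pts(s)
def reg(W,u0,u1,v0,v1):
    return W[v0:v1,u0:u1].reshape(-1,3)
def circ(P):
    A=np.c_[2*P[:,:2],np.ones(len(P))];x=np.linalg.lstsq(A,(P[:,:2]**2).sum(1),rcond=None)[0]
    return x[:2],np.sqrt(x[2]+x[0]**2+x[1]**2)
for name,b in dict(mid=(385,430,132,175),small=(368,400,226,260),large=(422,486,198,256)).items():
    P=reg(W,*b);
    hist=np.histogram(P[:,2],np.arange(0,.09,.006));print(name,hist[0])
    d=P[(P[:,2]>.024)&(P[:,2]<.036)];k=P[(P[:,2]>.066)&(P[:,2]<.078)]
    r=cv2.minEnclosingCircle(d[:,:2].astype(np.float32));print(' disc',r,len(d)); 
    if len(k): print(' knob',cv2.minEnclosingCircle(k[:,:2].astype(np.float32)),len(k))
for nm,W_,b in(('top',W,(220,310,195,285)),('scene',WS,(340,425,205,280))):
    P=reg(W_,*b);d=P[(P[:,2]>.060)&(P[:,2]<.068)]
    print('rim',nm,cv2.minEnclosingCircle(d[:,:2].astype(np.float32)),len(d),d.mean(0))
# colour-based: white disc contour of mid plug
g=t['image'];hsv=cv2.cvtColor(g,cv2.COLOR_BGR2HSV)
m=((hsv[...,1]<60)&(hsv[...,2]>110)).astype(np.uint8)
n,l,st,ce=cv2.connectedComponentsWithStats(m)
for i in range(1,n):
    x,y,w,h,a=st[i]
    if 200<a<6000 and y>100: print(st[i],ce[i],ray(t,x+w/2,y+h/2,.03))
# bar
mb=(g.max(-1)<45)
P=W[135:172,185:275][mb[135:172,185:275]];P=P[np.isfinite(P).all(1)];P=P[P[:,2]>.1];print('bar',len(P),P.mean(0),P.min(0),P.max(0))
u,sv,vt=np.linalg.svd(P-P.mean(0),full_matrices=False);print(vt[0],np.ptp((P-P.mean(0))@vt[0]))
cv2.imwrite('pics/crop.png',cv2.resize(g[120:320,180:480],None,fx=2.6,fy=2.6,interpolation=cv2.INTER_CUBIC))
E
```

```text
mid [680  32  26  28 176 583   9  14  15  12  15  50 104   0]
 disc ((0.6533541083335876, -0.18402014672756195), 0.03523305803537369) 759
 knob ((0.6528815627098083, -0.1836160272359848), 0.013001656159758568) 154
small [448  12   6   4  80 180   7   4   9   3   6  48 119   0]
 disc ((0.47662410140037537, -0.14147840440273285), 0.02308805100619793) 260
 knob ((0.4767938256263733, -0.14160354435443878), 0.012978771701455116) 167
large [1158   35   43   35  487 1254   13   13   15   18   15   58  109    0]
 disc ((0.5103139877319336, -0.2760266363620758), 0.04840419441461563) 1741
 knob ((0.510236382484436, -0.2757023572921753), 0.013010455295443535) 167
rim top ((0.4894768297672272, 0.08538943529129028), 0.07709861546754837) 897 [0.47051187 0.08547731 0.06336194]
rim scene ((0.49243542551994324, 0.07750199735164642), 0.08043795824050903) 544 [0.45954909 0.07802659 0.06294837]
[386 106  85  14 978] [427.2198364  112.08486708] [ 0.73543726 -0.22864024  0.03      ]
[387 135  38  37 976] [405.66393443 153.05737705] [ 0.65139751 -0.18379097  0.03      ]
[ 427  201   53   51 1982] [453.57315843 226.35671039] [ 0.51013085 -0.27469194  0.03      ]
[371 230  26  24 448] [384.03348214 241.671875  ] [ 0.4769126  -0.14177636  0.03      ]
[528 263  24  26 485] [539.50927835 275.7257732 ] [ 0.42123512 -0.43565518  0.03      ]
bar 409 [0.59134137 0.11275732 0.22709802] [0.5756624  0.05678338 0.22081813] [0.60908127 0.1615849  0.23101008]
[-0.22459592  0.97443251  0.00616136] 0.10697068161324727
```

View pics/crop.png

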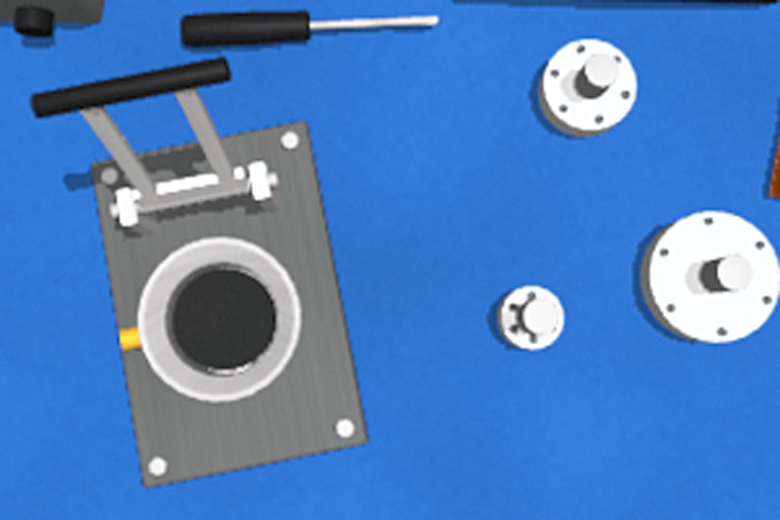

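```bash
python3 - <<'E'
from h import *
t=dict(np.load('/tmp/top0.npz'));s=dict(np.load('/tmp/scene0.npz'))
for nm,c,b in(('top',t,(220,310,195,285)),('scene',s,(340,425,205,280))):
    W=pts(c);P=W[b[2]:b[3],b[0]:b[1]].reshape(-1,3)
    d=P[(P[:,2]>.0615)&(P[:,2]<.067)]
    cen=np.array([.467,.085])
    for it in range(6):
        r=np.linalg.norm(d[:,:2]-cen,axis=1);q=d[(r>.045)&(r<.064)]
        A=np.c_[2*q[:,:2],np.ones(len(q))]
        # outer & inner edge per angle
        a=np.arctan2(*(q[:,:2]-cen).T[::-1]);k=np.digitize(a,np.linspace(-np.pi,np.pi,37));rr=np.linalg.norm(q[:,:2]-cen,axis=1)
        E=np.array([q[k==i][rr[k==i].argmax(),:2] for i in range(1,37) if (k==i).any()])
        I=np.array([q[k==i][rr[k==i].argmin(),:2] for i in range(1,37) if (k==i).any()])
        out=[]
        for e in(E,I):
            x=np.linalg.lstsq(np.c_[2*e,np.ones(len(e))],(e**2).sum(1),rcond=None)[0];out.append((x[:2],np.sqrt(x[2]+x[:2]@x[:2]),len(e)))
        cen=cv2.minEnclosingCircle(q[:,:2].astype(np.float32))[0] if 0 else out[0][0]
    print(nm,out)
W=pts(t)
bar=np.array([.5913,.1128]);cen=np.array([.467,.085])
ax=np.array([.9744,.2246]);print((bar-cen)@ax,(bar-cen)@np.array([-.2246,.9744]))
E
```

```text
top [(array([0.46922189, 0.08296971]), np.float64(0.05665713165284214), 36), (array([0.46934814, 0.08318877]), np.float64(0.04925214465692803), 36)]
scene [(array([0.46913073, 0.08230748]), np.float64(0.056363319188261735), 32), (array([0.47008214, 0.08320432]), np.float64(0.04969479332941224), 32)]
0.12736180000000002 -0.0008294600000000104
```

Call:
jog_arm(
  rows=[
    [2,1.2,0,0,0,2.4,1],
    [4,2.4,0,0,0,4.8,1],
    [6,3.6,-0.3,0,0,7,1],
    [7.5,4.5,-0.6,0,0,9,1],
    [9,5.4,-1,0,0,10.5,1],
    [10.5,6.3,-1.3,0,0,12,1],
    [11.5,7,-1.5,0,0,13.5,1],
    [12.55,7.3,-1.8,0,0,14.5,1],
  ],
  newtons=60,
)

```text
time_s: 0.77
tcp_pos: [0.4372, -0.3048, 0.2]
tool_rot: [-0.0, 0.792, 0.611, -0.0]
force: [-0.2, -0.9, -0.2]
width: 0.0851
```

Call:
jog_arm(
  rows=[
    [1,0.5,0,0,0,1,1],
    [2,1,0,0,0,2,1],
    [3,1.6,-0.3,0,0,2.9,1],
    [4,2.2,-0.6,0,0,2.9,1],
    [5.4,3.02,-1.25,0,0,2.9,1],
    [5.4,3.02,-1.25,0,0,2.9,1],
    [5.4,3.02,-1.25,0,0,2.9,1],
    [5.4,3.02,-1.25,0,0,2.9,1],
  ],
)

```text
time_s: 1.43
tcp_pos: [0.654, -0.1819, 0.1473]
tool_rot: [-0.002, 0.707, 0.707, -0.001]
force: [-0.2, -0.0, -0.6]
width: 0.0858
```

```bash
python3 - <<'E'
from h import *
s=robot.sense();print(s['tcp_pos'],s['tool_rot'],s['qpos'])
c=cap('wrist','w1.png');w,x,y,z=s['tool_rot'];from scipy.spatial.transform import Rotation as R
T=np.eye(4);T[:3,:3]=R.from_quat([x,y,z,w]).as_matrix();T[:3,3]=s['tcp_pos'];T=T@c['hand_eye'];print(c['hand_eye'])
P=pts(c,T).reshape(-1,3)
k=P[(P[:,2]>.068)&(P[:,2]<.076)&(abs(P[:,0]-.653)<.03)&(abs(P[:,1]+.184)<.03)]
d=P[(P[:,2]>.026)&(P[:,2]<.034)&(abs(P[:,0]-.653)<.05)&(abs(P[:,1]+.184)<.05)]
for q in(k,d): print(len(q),len(q) and cv2.minEnclosingCircle(q[:,:2].astype(np.float32)))
E
```

```text
[ 0.65395845 -0.18185181  0.14727002] [-0.00191436  0.70734767  0.7068623  -0.00113604] [-2.71182545e-01  6.23590008e-01  3.67372144e-01  1.31902962e+00
 -9.35670107e-05  1.30030041e+00]
[[-2.13111261e-04 -9.61339875e-01 -2.75364485e-01  6.92133494e-02]
 [ 9.99999973e-01 -1.80566311e-04 -1.43539429e-04 -5.59056299e-04]
 [ 8.82686280e-05 -2.75364508e-01  9.61339888e-01 -1.44019264e-01]
 [ 0.00000000e+00  0.00000000e+00  0.00000000e+00  1.00000000e+00]]
1001 ((0.6537783145904541, -0.18561367690563202), 0.013116663321852684)
3899 ((0.6536863446235657, -0.18592174351215363), 0.035253673791885376)
```

View pics/w1.png

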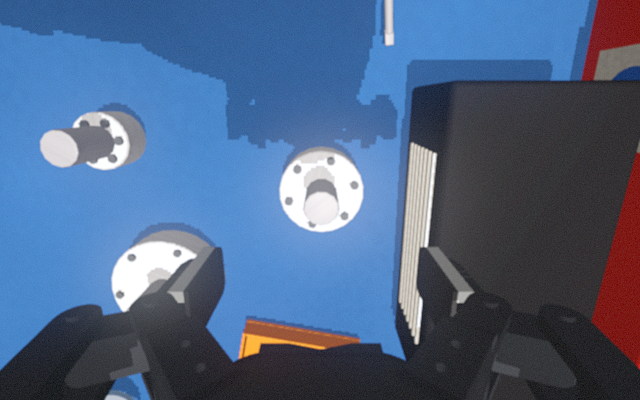

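Wrist view: the middle plug's disc is at (320,190) and its knob at (321,208), centred between the fingers. There is a black box to the right, on the +x side, so I'll check its clearance.

```bash
python3 - <<'E'
from h import *
for n in('top','scene'):
    W=pts(dict(np.load('/tmp/%s0.npz'%n))).reshape(-1,3)
    q=W[(W[:,0]>.69)&(W[:,0]<.85)&(W[:,1]<-.13)&(W[:,1]>-.24)&(W[:,2]>.02)]
    print(n,len(q),q.min(0),np.percentile(q,2,0),q.max(0))
E
```

```text
top 4434 [ 0.72571415 -0.239998    0.02009113] [ 0.72703739 -0.23780121  0.0296687 ] [ 0.84872125 -0.13002984  0.09574105]
scene 3198 [ 0.72726361 -0.23997286  0.03306198] [ 0.73176017 -0.23789684  0.08686121] [ 0.84926808 -0.13000651  0.09500517]
```

Call:
jog_arm(
  rows=[
    [0,-0.075,-0.3,0,0,0,0.65],
    [0,-0.075,-0.8,0,0,0,0.65],
    [0,-0.075,-1.3,0,0,0,0.65],
    [0,-0.075,-1.8,0,0,0,0.65],
    [0,-0.075,-2.2,0,0,0,0.65],
    [0,-0.075,-2.5,0,0,0,0.65],
    [0,-0.075,-2.72,0,0,0,0.65],
    [0,-0.075,-2.75,0,0,0,0.65],
  ],
)

```text
time_s: 2.15
tcp_pos: [0.6517, -0.187, 0.0379]
tool_rot: [-0.002, 0.708, 0.706, -0.001]
force: [-0.1, 0.5, -0.4]
width: 0.0558
```

Call:
jog_arm(
  rows=[
    [0,0,0,0,0,0,0],
    [0,0,0,0,0,0,0],
    [0,0,0,0,0,0,0],
    [0,0,0,0,0,0,0],
    [0,0,0,0,0,0,0],
    [0,0,0,0,0,0,0],
    [0,0,0,0,0,0,0],
    [0,0,0,0,0,0,0],
  ],
)

```text
time_s: 2.82
tcp_pos: [0.6523, -0.1875, 0.0393]
tool_rot: [-0.001, 0.708, 0.706, -0.001]
force: [-0.9, -3.0, 7.7]
width: 0.0246
```

Call:
jog_arm(
  rows=[
    [0,0,0.3,0,0,0,0],
    [0,0,0.8,0,0,0,0],
    [0,0,1.4,0,0,0,0],
    [0,0,2,0,0,0,0],
    [0,0,2.6,0,0,0,0],
    [0,0,3.2,0,0,0,0],
    [0,0,3.6,0,0,0,0],
    [0,0,3.6,0,0,0,0],
  ],
)

```text
time_s: 3.48
tcp_pos: [0.6536, -0.1879, 0.1871]
tool_rot: [0.001, 0.708, 0.706, 0.0]
force: [0.9, 0.1, -2.6]
width: 0.0243
```

```bash
python3 - <<'E'
from h import *
from scipy.spatial.transform import Rotation as R
s=robot.sense();print(s['tcp_pos'],s['force'],s['width'])
c=cap('wrist','w2.png');w,x,y,z=s['tool_rot']
T=np.eye(4);T[:3,:3]=R.from_quat([x,y,z,w]).as_matrix();T[:3,3]=s['tcp_pos'];T=T@c['hand_eye']
P=pts(c,T);P=P[np.isfinite(P).all(-1)]-s['tcp_pos']
q=P[(np.linalg.norm(P[:,:2],axis=1)<.05)&(P[:,2]<0.002)&(P[:,2]>-.03)]
print(len(q),np.histogram(q[:,2],np.arange(-.03,.004,.002)))
f=q[abs(q[:,2]-np.median(q[:,2]))<.004];A=np.c_[f[:,:2],np.ones(len(f))];print(np.linalg.lstsq(A,f[:,2],rcond=None)[0]);print(cv2.minEnclosingCircle(f[:,:2].astype(np.float32)))
E
```

```text
[ 0.65364583 -0.18785789  0.18706388] [ 0.87677136  0.11617038 -2.60437972] 0.024284801583040912
7805 (array([  61,   57,   64,   65,   61,   75,   70,   80,   74,   82, 2598,
       3952,  347,   68,   70,   81]), array([-3.00000000e-02, -2.80000000e-02, -2.60000000e-02, -2.40000000e-02,
       -2.20000000e-02, -2.00000000e-02, -1.80000000e-02, -1.60000000e-02,
       -1.40000000e-02, -1.20000000e-02, -1.00000000e-02, -8.00000000e-03,
       -6.00000000e-03, -4.00000000e-03, -2.00000000e-03,  2.77555756e-17,
        2.00000000e-03]))
[ 0.00971973 -0.00796558 -0.00759149]
((-0.0002708936808630824, 0.0021815714426338673), 0.03489634394645691)
```

View pics/w2.png

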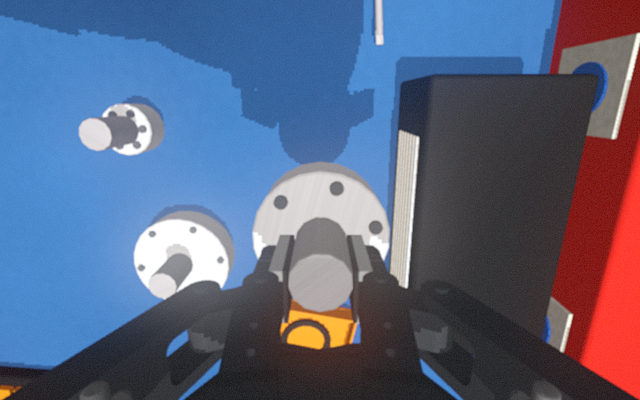

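The plug is held level (tilt under about 0.013 rad), with its disc top 7.6 mm below the TCP. In the image the disc is at (320,230) and the knob at (320,280) between the pads.

Call:
jog_arm(
  rows=[
    [-0.5,0.6,0,0,0,0,0],
    [-1.2,1.4,0,0,0,0,0],
    [-1.9,2.2,0,0,0,0,0],
    [-2.5,3,0,0,0,0,0],
    [-3.1,3.8,0,0,0,0,0],
    [-3.6,4.6,0,0,0,0,0],
    [-4,5.4,0,0,0,0,0],
    [-4.3,6,0,0,0,0,0],
  ],
)

```text
time_s: 4.2
tcp_pos: [0.4785, 0.0541, 0.1831]
tool_rot: [-0.0, 0.708, 0.706, -0.001]
force: [0.9, 0.3, -4.7]
width: 0.0248
```

Call:
jog_arm(
  rows=[
    [-0.15,0.4,0,0,0,0,0],
    [-0.23,0.67,-0.3,0,0,0,0],
    [-0.23,0.67,-0.7,0,0,0,0],
    [-0.23,0.67,-1.1,0,0,0,0],
    [-0.23,0.67,-1.4,0,0,0,0],
    [-0.23,0.67,-1.55,0,0,0,0],
    [-0.23,0.67,-1.55,0,0,0,0],
    [-0.23,0.67,-1.55,0,0,0,0],
  ],
)

```text
time_s: 4.87
tcp_pos: [0.4688, 0.0808, 0.1207]
tool_rot: [-0.001, 0.708, 0.706, -0.002]
force: [0.5, -0.6, -4.2]
width: 0.024
```

```bash
python3 - <<'E'
from h import *
from scipy.spatial.transform import Rotation as R
s=robot.sense();print(s['tcp_pos'],s['tool_rot'],s['force'],s['width'])
c=cap('wrist','w3.png');w,x,y,z=s['tool_rot']
T=np.eye(4);T[:3,:3]=R.from_quat([x,y,z,w]).as_matrix();T[:3,3]=s['tcp_pos'];T=T@c['hand_eye']
P=pts(c,T);P=P[np.isfinite(P).all(-1)]
zz=s['tcp_pos'][2]-.0076
r=np.linalg.norm(P[:,:2]-s['tcp_pos'][:2],axis=1)
f=P[(abs(P[:,2]-zz)<.005)&(r<.045)];print('disc',len(f),f[:,2].mean(),cv2.minEnclosingCircle(f[:,:2].astype(np.float32)))
q=P[(abs(P[:,2]-.064)<.003)&(r<.075)]
c0=np.array([.4693,.083])
for i in range(5):
    rr=np.linalg.norm(q[:,:2]-c0,axis=1);e=q[(rr>.049)&(rr<.06)][:,:2]
    x=np.linalg.lstsq(np.c_[2*e,np.ones(len(e))],(e**2).sum(1),rcond=None)[0];c0=x[:2];print(len(e),c0,np.sqrt(x[2]+x[:2]@x[:2]))
E
```

```text
[0.46876939 0.08076583 0.12067781] [-0.00086124  0.70809177  0.70611783 -0.00170449] [ 0.46386892 -0.62909063 -4.23601041] 0.02402110126808458
disc 7056 0.11300879022397718 ((0.4686204493045807, 0.08285853266716003), 0.035006191581487656)
4061 [0.46937847 0.08175412] 0.05329491065817944
4348 [0.46939901 0.08139389] 0.053196454425301715
4424 [0.4694093  0.08129545] 0.05316953643662333
4450 [0.46941432 0.08125939] 0.05316099678918976
4454 [0.46941687 0.08125548] 0.05315897127921664
```

View pics/w3.png

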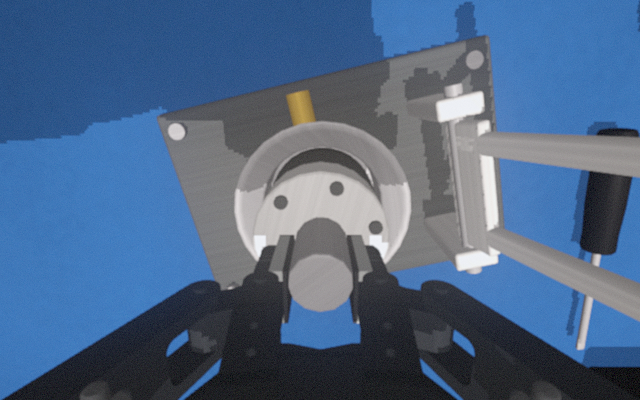

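The plug hangs over the mouth: disc at (320,230), rim at (322,195), clamp at right. The centres agree within about 1.5 mm, so I'll lower it.

Call:
jog_arm(
  rows=[
    [0.01,-0.02,-0.2,0,0,0,0],
    [0.01,-0.02,-0.4,0,0,0,0],
    [0.01,-0.02,-0.55,0,0,0,0],
    [0.01,-0.02,-0.7,0,0,0,0],
    [0.01,-0.02,-0.8,0,0,0,0],
    [0.01,-0.02,-0.85,0,0,0,0],
    [0.01,-0.02,-0.87,0,0,0,0],
  ],
)

```text
time_s: 5.5
tcp_pos: [0.4695, 0.08, 0.086]
tool_rot: [-0.001, 0.708, 0.706, -0.001]
force: [-0.7, -0.4, -4.6]
width: 0.0243
```

Call:
jog_arm(
  rows=[
    [0,0,-0.04,0,0,0,0],
    [0,0,-0.08,0,0,0,0],
    [0,0,-0.12,0,0,0,0],
    [0,0,-0.12,0,0,0,0],
  ],
)

```text
time_s: 5.83
tcp_pos: [0.4697, 0.08, 0.0814]
tool_rot: [-0.0, 0.708, 0.706, -0.001]
force: [0.5, -0.2, -1.8]
width: 0.0245
```

Contact is starting. I'll press in small steps.

Call:
jog_arm(
  rows=[
    [0,0,-0.03,0,0,0,0],
    [0,0,-0.06,0,0,0,0],
    [0,0,-0.08,0,0,0,0],
    [0,0,-0.1,0,0,0,0],
    [0,0,-0.1,0,0,0,0],
  ],
)

```text
time_s: 6.25
tcp_pos: [0.4698, 0.0801, 0.0774]
tool_rot: [-0.0, 0.708, 0.706, -0.001]
force: [-1.1, 0.2, 1.5]
width: 0.0249
```

Call:
jog_arm(
  rows=[
    [0,0,-0.03,0,0,0,0],
    [0,0,-0.05,0,0,0,0],
    [0,0,-0.07,0,0,0,0],
    [0,0,-0.07,0,0,0,0],
  ],
)

```text
time_s: 6.58
tcp_pos: [0.4699, 0.0801, 0.0751]
tool_rot: [-0.0, 0.708, 0.706, -0.001]
force: [-4.4, -1.0, 12.9]
width: 0.0242
```

Call:
jog_arm(
  rows=[
    [0,0,-0.03,0,0,0,0],
    [0,0,-0.05,0,0,0,0],
    [0,0,-0.07,0,0,0,0],
    [0,0,-0.07,0,0,0,0],
  ],
)

```text
time_s: 6.92
tcp_pos: [0.4702, 0.0801, 0.0747]
tool_rot: [0.0, 0.708, 0.706, -0.0]
force: [-19.9, -3.3, 55.9]
width: 0.0243
```

```bash
cat > pc.py <<'E'
from h import *
from scipy.spatial.transform import Rotation as R
import sys
s=robot.sense();print(s['tcp_pos'],s['tool_rot'],s['force'],s['width'],s['moment'])
c=cap('wrist',sys.argv[1]);w,x,y,z=s['tool_rot']
T=np.eye(4);T[:3,:3]=R.from_quat([x,y,z,w]).as_matrix();T[:3,3]=s['tcp_pos'];T=T@c['hand_eye']
P=pts(c,T);P=P[np.isfinite(P).all(-1)]
r=np.linalg.norm(P[:,:2]-[.4694,.083],axis=1)
f=P[(P[:,2]>.060)&(P[:,2]<.08)&(r<.037)];A=np.c_[f[:,:2]-f[:,:2].mean(0),np.ones(len(f))]
f=f[abs(f[:,2]-np.median(f[:,2]))<.004];A=np.c_[f[:,:2]-[.4694,.083],np.ones(len(f))]
print('disc',len(f),np.linalg.lstsq(A,f[:,2],rcond=None)[0],cv2.minEnclosingCircle(f[:,:2].astype(np.float32)))
q=P[(abs(P[:,2]-.062)<.006)&(r>.0535)&(r<.056)];print('rim z',len(q),np.median(q[:,2]),np.percentile(q[:,2],[10,90]))
E
python3 pc.py w4.png
```

```text
[0.47024744 0.08014291 0.07466999] [ 2.47715687e-04  7.08097664e-01  7.06114463e-01 -4.72884867e-05] [-19.85416876  -3.32750533  55.85512319] 0.02434089306825585 [-6.05231602e-01  4.75621193e+00  2.53078824e-03]
disc 6984 [-0.00047892 -0.00729145  0.06730051] ((0.46971452236175537, 0.0820387527346611), 0.03511426970362663)
rim z 2458 0.0652546408379395 [0.06431928 0.06609868]
```

It stopped solid at 56 N. The disc top measures 2.0 mm above the rim, so the plug is home. I'll relieve the force and then release.

Call:
jog_arm(
  rows=[
    [0,0,0.08,0,0,0,0],
    [0,0,0.12,0,0,0,0],
    [0,0,0.12,0,0,0,0.2],
    [0,0,0.12,0,0,0,0.6],
    [0,0,0.12,0,0,0,0.7],
    [0,0,0.12,0,0,0,0.7],
    [0,0,0.12,0,0,0,0.7],
  ],
)

```text
time_s: 7.55
tcp_pos: [0.4702, 0.0802, 0.0793]
tool_rot: [0.0, 0.708, 0.706, -0.0]
force: [-0.5, 0.9, 0.0]
width: 0.0596
```

```bash
python3 pc.py w5.png
```

```text
[0.47024792 0.08015291 0.07926926] [ 2.01313547e-04  7.08088145e-01  7.06124014e-01 -1.20668590e-04] [-0.53835977  0.94425237  0.04631821] 0.05956291896879957 [-0.02293086  0.02648273 -0.01926507]
disc 9020 [-0.00014427 -0.00395534  0.06756399] ((0.47082746028900146, 0.0818314179778099), 0.03526125103235245)
rim z 2438 0.0652270919476282 [0.06421402 0.06606878]
```

Call:
jog_arm(
  rows=[
    [0,0,0.4,0,0,0,0.7],
    [0,0,1,0,0,0,0.7],
    [0,0,1.8,0,0,0.5,0.5],
    [0,0,2.6,0,0,1,0.2],
    [0,0,3.4,0,0,1.6,0],
    [0,0,4.2,0,0,2.2,0],
    [0,0,4.7,0,0,2.6,0],
    [0,0,4.7,0,0,2.6,0],
  ],
)

```text
time_s: 8.27
tcp_pos: [0.4718, 0.0804, 0.2715]
tool_rot: [0.002, 0.623, 0.782, 0.002]
force: [0.5, 0.3, -0.1]
width: 0.0003
```

```bash
python3 - <<'E'
from h import *
s=robot.sense();print(s['tcp_pos'],s['tool_rot'],s['width'],s['qpos'])
c=cap('scene','s2.png');W=pts(c);m=(c['image'].max(-1)<60)
P=W[m&np.isfinite(W).all(-1)]
q=P[(P[:,2]>.2)&(P[:,2]<.245)&(P[:,0]>.56)&(P[:,0]<.63)&(P[:,1]>.04)&(P[:,1]<.18)];print(len(q),q.mean(0),q.min(0),q.max(0))
E
```

```text
[0.47182551 0.08044708 0.27146818] [0.00220258 0.6226738  0.78247545 0.0021589 ] 0.0002916042875797828 [ 1.69145701e-01  1.59684848e-01  1.19744395e-03  1.40615393e+00
 -4.06327321e-04  1.51346232e+00]<stdin>:5: RuntimeWarning: Mean of empty slice.
  ret = um.true_divide(
Traceback (most recent call last):
ValueError: zero-size array to reduction operation minimum which has no identity
```

View pics/s2.png

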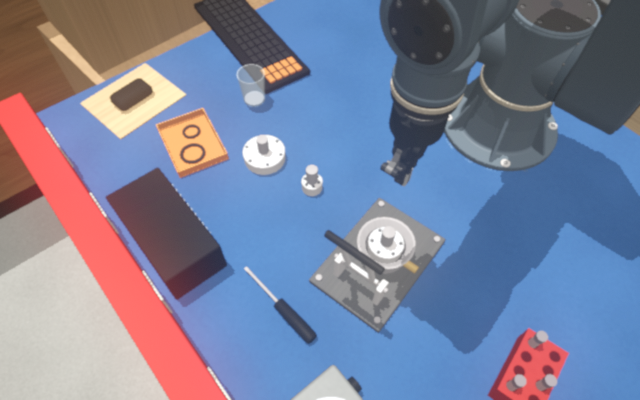

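The plug sits in the vessel at (388,240), the clamp is still open with its bar at (353,250), and the gripper is shut and clear. Next I'll go behind the bar.

Call:
jog_arm(
  rows=[
    [0.7,0.2,0.1,0,0,0,0],
    [1.5,0.4,0.1,0,0,0,0],
    [2.3,0.6,0.1,0,0,0,0],
    [3.1,0.8,0.1,0,0,0,0],
    [3.8,1,0.1,0,0,0,0],
    [4.3,1.1,0,0,0,0,0],
    [4.3,1.1,0,0,0,0,0],
    [4.3,1.1,0,0,0,0,0],
  ],
)

```text
time_s: 8.98
tcp_pos: [0.6435, 0.1244, 0.2667]
tool_rot: [0.0, 0.624, 0.782, 0.0]
force: [-0.7, 0.5, -0.4]
width: 0.0001
```

```bash
python3 - <<'E'
from h import *
s=robot.sense();print(s['tcp_pos'],s['tool_rot'],s['force'])
c=cap('top','t3.png')
E
```

```text
[0.64350672 0.1244226  0.26673974] [4.02248277e-04 6.23613258e-01 7.81732907e-01 6.54162297e-05] [-0.71998647  0.47515531 -0.44620502]
```

View pics/t3.png

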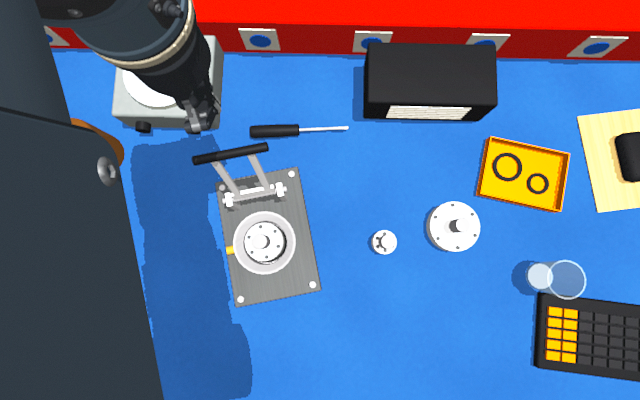

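Top view: the shut fingers (200,120) are behind the bar (230,153), and the plug is in the vessel at (264,242). I'll lower behind the bar and push.

Call:
jog_arm(
  rows=[
    [0,0,-0.4,0,0,0,0],
    [0,0,-0.9,0,0,0,0],
    [0,0,-1.3,0,0,0,0],
    [0,0,-1.55,0,0,0,0],
    [-0.3,-0.07,-1.55,0,0,0,0],
    [-0.5,-0.12,-1.55,0,0,0,0],
    [-0.7,-0.16,-1.55,0,0,0,0],
    [-0.9,-0.21,-1.55,0,0,0,0],
  ],
)

```text
time_s: 9.7
tcp_pos: [0.606, 0.1157, 0.2066]
tool_rot: [0.001, 0.624, 0.782, 0.001]
force: [3.2, 2.1, 2.7]
width: 0.0001
```

Call:
jog_arm(
  rows=[
    [-0.2,-0.045,0,0,0,0,0],
    [-0.4,-0.09,0,0,0,0,0],
    [-0.6,-0.14,0,0,0,0,0],
    [-0.8,-0.18,0,0,0,0,0],
    [-1.0,-0.23,0,0,0,0,0],
  ],
)

```text
time_s: 10.12
tcp_pos: [0.565, 0.1063, 0.2075]
tool_rot: [0.002, 0.624, 0.782, 0.002]
force: [1.6, 0.8, 2.0]
width: 0.0
```

Call:
jog_arm(
  rows=[
    [-0.2,-0.045,0,0,0,0,0],
    [-0.4,-0.09,-0.02,0,0,0,0],
    [-0.6,-0.14,-0.05,0,0,0,0],
    [-0.8,-0.18,-0.09,0,0,0,0],
    [-1.0,-0.23,-0.14,0,0,0,0],
    [-1.2,-0.28,-0.2,0,0,0,0],
    [-1.4,-0.32,-0.28,0,0,0,0],
    [-1.6,-0.37,-0.36,0,0,0,0],
  ],
)

```text
time_s: 10.78
tcp_pos: [0.4999, 0.0912, 0.1933]
tool_rot: [0.002, 0.624, 0.781, 0.002]
force: [3.8, 0.6, -3.0]
width: -0.0
```

```bash
python3 - <<'E'
from h import *
s=robot.sense();print(s['tcp_pos'],s['force'])
c=cap('scene','s4.png')
E
```

```text
[0.49991449 0.09122654 0.19325132] [ 3.75692776  0.59963644 -2.96325004]
```

View pics/s4.png

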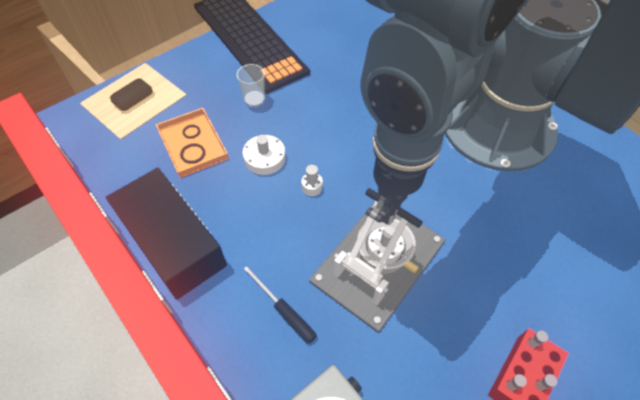

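The bar is at about (393,207) and the clamp has swung past upright, to about 1.06 rad. Continuing.

Call:
jog_arm(
  rows=[
    [-0.2,-0.045,-0.1,0,0,0,0],
    [-0.4,-0.09,-0.2,0,0,0,0],
    [-0.6,-0.14,-0.32,0,0,0,0],
    [-0.8,-0.18,-0.44,0,0,0,0],
    [-0.95,-0.22,-0.54,0,0,0,0],
    [-0.95,-0.22,-0.54,0,0,0,0],
  ],
)

```text
time_s: 11.33
tcp_pos: [0.459, 0.0817, 0.1709]
tool_rot: [0.002, 0.624, 0.781, 0.002]
force: [-0.3, -0.2, -1.1]
width: 0.0002
```

Call:
jog_arm(
  rows=[
    [0.15,0.03,0.2,0,0,0,0],
    [0.15,0.03,0.6,0,0,0,0],
    [0.1,0.02,0.9,0,0,0,0],
    [-0.3,-0.07,1,0,0,0,0],
    [-0.6,-0.14,1,0,0,0,0],
    [-0.8,-0.18,1,0,0,0,0],
    [-0.8,-0.18,0.8,0,0,0,0],
    [-0.8,-0.18,0.6,0,0,0,0],
  ],
)

```text
time_s: 12.0
tcp_pos: [0.4273, 0.0746, 0.1946]
tool_rot: [0.002, 0.624, 0.781, 0.002]
force: [1.1, -0.2, -0.1]
width: 0.0002
```

```bash
python3 - <<'E'
from h import *
s=robot.sense();print(s['tcp_pos'],s['force'])
c=cap('scene','s5.png');c=c['image'][130:330,280:480];cv2.imwrite('pics/s5c.png',cv2.resize(c,None,fx=3,fy=3))
E
```

```text
[0.4273084  0.0745914  0.19462703] [ 1.10987847 -0.18495389 -0.05007037]
```

View pics/s5c.png

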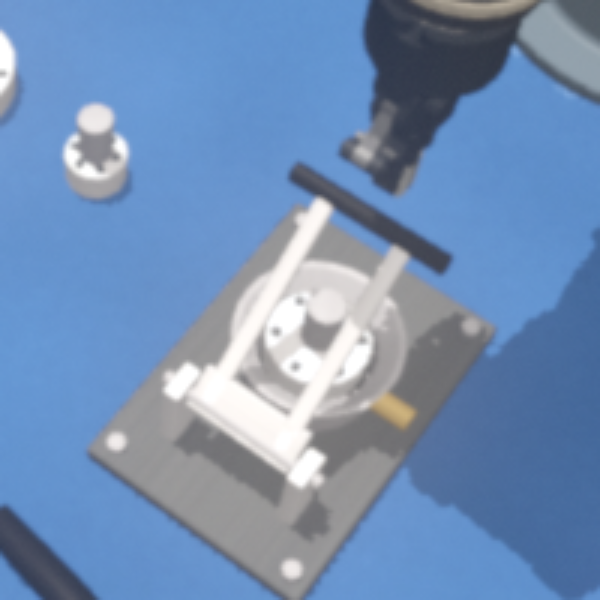

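The bar is in the crop at (370,215), with the fingertips above it at (400,185). I'll measure the bar.

```bash
python3 - <<'E'
from h import *
c=cap('scene');W=pts(c);g=c['image']
X=W-np.array([.4694,.0825,0]);xv=X[...,0]*.9744+X[...,1]*.2246;yv=-X[...,0]*.2246+X[...,1]*.9744
for nm,m in(('bar',(g.max(-1)<70)&(abs(yv)<.06)&(xv<.02)&(xv>-.09)&(W[...,2]>.05)),):
    v,u=np.nonzero(m&(np.mgrid[:400,:640][0]>182));k=np.c_[u,v]
    q=np.c_[xv[v,u],yv[v,u],W[v,u,2]];e=q[abs(q[:,1])>.025];print(len(e),np.median(e,0),np.percentile(e,[5,95],0))
E
```

```text
return _methods._mean(a, axis=axis, dtype=dtype,
  ret = um.true_divide(
Traceback (most recent call last):
IndexError: index -1 is out of bounds for axis 0 with size 0
```

```bash
python3 - <<'E'
from h import *
c=cap('scene');W=pts(c);g=c['image']
for u,v in((379,188),(385,192),(390,196),(396,199),(410,207),(418,212),(425,216)):
    w=W[v,u];X=w-[.4694,.0825,0];print(u,v,g[v,u],w.round(4),(X[0]*.9744+X[1]*.2246).round(4),(-X[0]*.2246+X[1]*.9744).round(4))
E
```

```text
379 188 [92 78 74] [0.4575 0.0309 0.1805] -0.0232 -0.0476
385 192 [90 77 73] [0.4536 0.043  0.1778] -0.0243 -0.0349
390 196 [90 77 74] [0.453  0.0553 0.1788] -0.0221 -0.0228
396 199 [89 78 75] [0.4492 0.0668 0.179 ] -0.0232 -0.0108
410 207 [85 74 71] [0.4409 0.0941 0.1778] -0.0251 0.0177
418 212 [84 72 69] [0.4386 0.111  0.18  ] -0.0236 0.0347
425 216 [82 69 66] [0.4351 0.1246 0.1803] -0.0239 0.0487
```

Call:
jog_arm(
  rows=[
    [0.2,0.045,0,0,0,0,0],
    [0.2,0.045,-0.2,0,0,0,0],
    [0.15,0.03,-0.4,0,0,0,0],
    [0.05,0.01,-0.6,0,0,0,0],
    [0,0,-0.75,0,0,0,0],
    [-0.08,-0.02,-0.9,0,0,0,0],
    [-0.15,-0.035,-1.07,0,0,0,0],
    [-0.24,-0.055,-1.25,0,0,0,0],
  ],
)

```text
time_s: 12.82
tcp_pos: [0.417, 0.0723, 0.1432]
tool_rot: [0.001, 0.624, 0.781, 0.001]
force: [-1.9, -0.6, 3.2]
width: 0.0
```

```bash
python3 - <<'E'
from h import *
s=robot.sense();print(s['tcp_pos'],s['force'])
c=cap('scene','s6.png');c=c['image'][130:330,280:480];cv2.imwrite('pics/s6c.png',cv2.resize(c,None,fx=3,fy=3))
E
```

```text
[0.41695473 0.07225808 0.14319242] [-1.91560814 -0.55405052  3.20876317]
```

View pics/s6c.png

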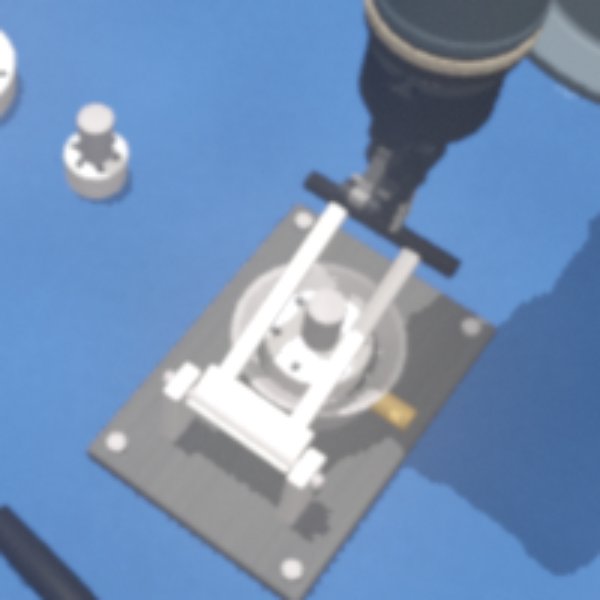

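The fingers press on top of the bar (crop (385,215)) and it follows. Continuing down.

Call:
jog_arm(
  rows=[
    [-0.07,-0.02,-0.2,0,0,0,0],
    [-0.14,-0.03,-0.4,0,0,0,0],
    [-0.19,-0.045,-0.6,0,0,0,0],
    [-0.23,-0.05,-0.8,0,0,0,0],
    [-0.26,-0.06,-1.0,0,0,0,0],
    [-0.28,-0.065,-1.2,0,0,0,0],
    [-0.28,-0.065,-1.35,0,0,0,0],
    [-0.28,-0.065,-1.45,0,0,0,0],
  ],
)

```text
time_s: 13.53
tcp_pos: [0.4044, 0.0694, 0.0831]
tool_rot: [0.0, 0.624, 0.781, 0.0]
force: [-1.7, 0.6, 1.8]
width: -0.0001
```

Call:
jog_arm(
  rows=[
    [0,0,-0.05,0,0,0,0],
    [0,0,-0.08,0,0,0,0],
    [0,0,-0.08,0,0,0,0],
  ],
)

```text
time_s: 13.78
tcp_pos: [0.4046, 0.0694, 0.0798]
tool_rot: [0.0, 0.624, 0.781, 0.0]
force: [-0.6, -0.1, -0.6]
width: 0.0004
```

Call:
jog_arm(
  rows=[
    [0,0,-0.04,0,0,0,0],
    [0,0,-0.06,0,0,0,0],
    [0,0,-0.06,0,0,0,0],
  ],
)

```text
time_s: 14.03
tcp_pos: [0.405, 0.0695, 0.0778]
tool_rot: [0.001, 0.624, 0.781, 0.001]
force: [-2.4, 0.0, 7.2]
width: 0.0003
```

Call:
jog_arm(
  rows=[
    [0,0,-0.03,0,0,0,0],
    [0,0,-0.05,0,0,0,0],
    [0,0,-0.05,0,0,0,0],
  ],
)

```text
time_s: 14.28
tcp_pos: [0.4052, 0.0695, 0.0772]
tool_rot: [0.001, 0.624, 0.781, 0.001]
force: [-13.9, -2.1, 37.2]
width: -0.0002
```

The clamp stopped solid at its closed height (bar centre about 70 mm). I'll retreat and check.

Call:
jog_arm(
  rows=[
    [0,0,0.3,0,0,0,0],
    [0,0,0.8,0,0,0,0],
    [0,0,1.6,0,0,0,0],
    [0,0,2.4,0,0,0,0],
    [-0.6,-0.5,3,0,0,0,0],
    [-1.2,-1.5,3,0,0,0,0],
    [-1.5,-2.5,3,0,0,0,0],
    [-1.5,-3.5,3,0,0,0,0],
  ],
)

```text
time_s: 14.95
tcp_pos: [0.344, -0.0643, 0.198]
tool_rot: [0.002, 0.623, 0.782, 0.001]
force: [2.5, 0.1, -0.0]
width: 0.0001
```

Call:
jog_arm(
  rows=[
    [0,-1,0,0,0,0,0],
    [0,-2,0,0,0,0,0],
    [0,-2.5,0,0,0,0,0],
    [0,-2.5,0,0,0,0,0],
    [0,-2.5,0,0,0,0,0],
  ],
)

```text
time_s: 15.37
tcp_pos: [0.3438, -0.1651, 0.1979]
tool_rot: [0.002, 0.624, 0.781, 0.001]
force: [-0.2, -0.1, -0.4]
width: -0.0003
```

```bash
python3 - <<'E'
from h import *
s=robot.sense();print(s['tcp_pos'],s['force'])
im=[]
for n in('scene','top'):
    c=cap(n);W=pts(c);g=c['image']
    X=W-np.array([.4694,.0825,0]);xv=X[...,0]*.9744+X[...,1]*.2246;yv=-X[...,0]*.2246+X[...,1]*.9744;z=W[...,2]
    b=(xv<-.061)&(xv>-.074)&(abs(yv)<.053)&(z>.04)&(z<.15)
    print(n,'bar top z',b.sum(),np.percentile(z[b],[10,50,90]))
    k=(np.hypot(xv,yv)<.02)&(z>.098)&(z<.125);print('knob',np.median(z[k]),cv2.minEnclosingCircle(W[k][:,:2].astype(np.float32)))
    d=(np.hypot(xv,yv)<.032)&(abs(yv)>.0145)&(z>.055)&(z<.085);h=np.histogram(z[d],np.arange(.055,.086,.002));print(h[0]); 
    d=(np.hypot(xv,yv)<.032)&(abs(yv)<.015)&(z>.055)&(z<.085);h=np.histogram(z[d],np.arange(.055,.086,.002));print(h[0]); 
    y0,x0=(130,280) if n=='scene' else(130,170)
    im.append(cv2.resize(g[y0:y0+200,x0:x0+180],None,fx=2.2,fy=2.2))
cv2.imwrite('pics/fin.png',np.hstack(im))
E
```

```text
[ 0.34378847 -0.16508329  0.19791729] [-0.16110874 -0.10134264 -0.40177544]
scene bar top z 297 [0.07226768 0.07686641 0.07904617]
knob 0.1075283761298137 ((0.47100400924682617, 0.08399425446987152), 0.013425475917756557)
[ 0  0  0  3 26 60 37 10 17 83 58 15  0  0  0]
[ 0  0  0  4 44 97 54 12  7  8  8  7  8  4 10]
top bar top z 440 [0.07487982 0.07741233 0.07924915]
knob 0.10833893387919358 ((0.47059956192970276, 0.08345577865839005), 0.012941131368279457)
[  0   0   0   0  13 101  52   8  11  68 140  23   1   0   0]
[  0   0   0   0  26 221 111  19   1   2   2   2   1   5   1]
```

View pics/fin.png

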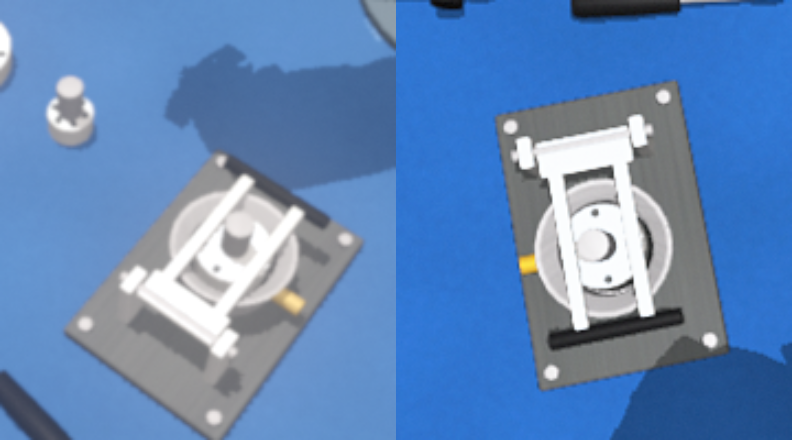

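The frame is level with its bar at (275,190) and (615,330), and the knob stands up between the side bars. The knob top is at 107.5–108.3 mm (108 is home), and the bar top is at about 78 mm, so the clamp is closed. The arm is clear.

```bash
python3 -c "
from workcell import robot
print(robot.sign_off())"
```

```text
the job is handed in; nothing more can be done
None
```

The middle-sized plug is fully home in the vessel, the clamp is closed over it, and the job is handed in. The hand-in gave no verdict, so the checks below are my own.

- **Plug:** I pressed it down until it stopped solid at about 56 N, while the clamp still stood open. The disc top measured 2.0 mm above the rim, and 2.3 mm after I released it (2 mm is fully home).
- **Clamp:** I pushed the bar over from behind with shut fingers, then pressed it down from above until it stopped at about 37 N.
- **Last check:** The knob top was at 107.5 mm in one camera and 108.3 mm in the other (108 is home). The plug stands about 2 mm from the vessel's centre. The bar's top is at 77 to 79 mm, where 78 is closed. The gripper was empty and clear of everything at 15.4 s.

Two measurements did not go cleanly. The two cameras' readings of the vessel's centre differed by 1 to 2 mm, which is within calibration. Two attempts to measure the clamp bar by colour mask found nothing, so I read its position from depth points instead.

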